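# Bed a laminate sheet with a hand roller

### The job

Take the hand roller from its stand and roll it along the sheet of six grey laminate strips on the mounting bed, from one end to the other, with a steady, moderate downward pressure of about 15 newtons, until every strip is fully down, flush with the bed's rails. The bed is not quite level, so go by feel; more than 30 newtons cracks the laminate, and only the roller may press on it. Then set the roller back upright in its stand, let go, and leave the other things on the bench where they are.

Things in the scene. Friction and masses are not known exactly. Their poses are not given: they have to be found in the camera images.
- bed_base: Mounting bed, fixed: dark steel base plate 190 x 92 x 10 mm carrying an aluminium carrier 176 x 74 mm. Origin: centre of the plate's underside; x along its length, y across, z up. In the carrier six grey laminate strips, each 25 mm (x) by 56 mm (y), form one flat sheet 150 mm long: strip_0 centred at x = -62.5 mm, then every 25 mm to strip_5 at +62.5 mm. Beyond are 12 mm end bars, flush with the rails.
- bed_mid (a point): Nominal flush level of the bed's rails and end bars at mid-length, 36 mm above the base plate's underside, same axes as the bed. The carrier's true level is not measured: it is up to 5 mm higher or lower, and slopes along x by up to 0.035 rad either way (not across). It does not yield. The strips at first stand 3 mm proud of the rails.
- stand_seat (a point): Roller stand, fixed: two grey upright cheeks 47 mm tall, 8 mm thick, 70 mm long along y, centred at x = +-24 mm (40 mm clear between). The point lies midway between the cheeks at the level of their tops. Low lips, 4.9 mm high and 62 mm apart, at the cheeks' y ends. With the roller home, roller_grip is 32 mm above this point and its x axis along the stand's x (a half turn is as good).
- stand: The same stand: foot plate 80 x 80 x 6 mm; origin at the centre of its underside. The roller hangs in it with its shoulder plate resting on both cheeks and its wheel in the gap between them.
- roller_grip (a point): Hand roller, about 0.3 kg, upright in the stand at first. The point is the centre of its wooden grip, a block 26 (x) x 30 (y) x 48 mm tall with vertical faces. From 24 to 32 mm below the point is a steel shoulder plate 64 (x) x 52 (y) mm. It rolls along its x; the wheel's lowest point is 70 mm below this point.
- roller: The same hand roller, origin at the lowest point of its wheel. Black rubber wheel, 32 mm diameter, 42 mm wide, turning freely on an axle along y.
- roller_wheel (a joint): turning angle of the roller's wheel (rad), 0 at the start, free to turn endlessly; 16 mm of rolling per rad, either sign
- strip_0 (a joint): how far laminate strip 0 is pressed down into the bed (m): 0 = 3 mm proud, 0.003 = fully down on its stop, flush. It sinks slowly in its tacky bed under more than about 8 N (8 N plus 0.3 N per mm/s of sinking), and stays where it is left.
- strip_1 (a joint): how far laminate strip 1 is pressed down into the bed (m): 0 = 3 mm proud, 0.003 = fully down on its stop, flush. It sinks slowly in its tacky bed under more than about 8 N (8 N plus 0.3 N per mm/s of sinking), and stays where it is left.
- strip_2 (a joint): how far laminate strip 2 is pressed down into the bed (m): 0 = 3 mm proud, 0.003 = fully down on its stop, flush. It sinks slowly in its tacky bed under more than about 8 N (8 N plus 0.3 N per mm/s of sinking), and stays where it is left.
- strip_3 (a joint): how far laminate strip 3 is pressed down into the bed (m): 0 = 3 mm proud, 0.003 = fully down on its stop, flush. It sinks slowly in its tacky bed under more than about 8 N (8 N plus 0.3 N per mm/s of sinking), and stays where it is left.
- strip_4 (a joint): how far laminate strip 4 is pressed down into the bed (m): 0 = 3 mm proud, 0.003 = fully down on its stop, flush. It sinks slowly in its tacky bed under more than about 8 N (8 N plus 0.3 N per mm/s of sinking), and stays where it is left.
- strip_5 (a joint): how far laminate strip 5 is pressed down into the bed (m): 0 = 3 mm proud, 0.003 = fully down on its stop, flush. It sinks slowly in its tacky bed under more than about 8 N (8 N plus 0.3 N per mm/s of sinking), and stays where it is left.
- flux_jar: Bystander, loose, to be left where it is: small white jar with red lid, 42 mm across, 32 mm tall; origin at its underside centre
- syringe: Bystander, loose, to be left where it is: blue flux syringe lying flat, 96 mm long, 12 mm thick; origin at its underside centre
- pot: Bystander, loose, to be left where it is: potentiometer lying on its side, 32 x 33 x 16 mm; origin at its underside centre
- driver_red: Bystander, loose, to be left where it is: screwdriver with red handle lying flat, 168 mm long, 20 mm thick; origin at its underside centre
- dropper: Bystander, loose, to be left where it is: small dark dropper bottle standing, 25 mm across, 90 mm tall; origin at its underside centre
Mind the look-alikes: they are no part of the job. What is shaped like the roller but orange or yellow is not meant.

How it is judged:
By the outcome, as a careful person would: the job done as asked, in the order asked, and still so for the second after the job is handed in, with the robot touching nothing.
It also fails if it takes over 64 s, if anything falls off the work surface, if the arm or the gripper's body presses on something with over 40 N, if the wrist force passes 120 N, or if a joint passes its speed limit or range.

### The arm

A 7-joint arm with a two-finger parallel gripper is mounted at the origin on a cart in front of the work surface, level with it; the furniture and walls round the work are solid. World frame = base frame: x ahead of the robot, y to its left, z up, the work surface at z = 0. Lengths are in m, angles in rad, forces in N, time in s.
With the tool pointing down it reaches from about 0.425 to 0.925 m from the base axis. Payload 6.8 kg.
Tool frame: the origin (TCP) lies at the very end of the fingers, on their centre line; the grasp point (between the pads) lies bot.grip_point_offset behind it (bot.grip_point_offset is the distance from the TCP to the grasp point, in m); z points along the fingers, y is the line along which they close (so a half turn about z gives the same grasp; the last joint's range is limited). The gripper opens to 85 mm and grips with 20 to 120 N. Pads are 22 mm wide; open, the fingers measure 114 mm over their backs; the gripper's body (76 mm by 85 mm) begins 54 mm behind the grasp point. The pads swing forward as they close: fully open they stand 13 mm farther back than shut.
Start: joints at [-1.45, 0.477, 0.022, 1.555, -0.011, 1.109, -0.083], TCP at [0.153, 0.657, 0.231] pointing down, gripper open.
Joint ranges: [-2.96, 2.96], [-0.34, 2.1], [-1.41, 1.46], [0.24, 2.44], [-1.37, 4.51], [0.17, 1.92], [-2.96, 2.96]. Speed limits (rad/s): [2.39, 2.39, 3.14, 3.14, 3.14, 3.14, 3.14].

### API

Orientations are given as a unit quaternion [w, x, y, z].
In Python, from station import bot, imaging gives the robot as it stands. The module is installed in compiled form; this text tells all that it offers.
- The arm moves only by the tool carry_out, never from a script. Its argument "targets" is one flat list of numbers, 5 for each row, row after row: the closure in counts, from 0 (fully open) to 255 (shut), then the shift along the world's x, y, z in mm, then the turn about the world's z in degrees. A call has 1 to 20 rows; each row shifts and turns the commanded pose from where the row before left it; what a row does not reach is not made up. A row lasts 1/10 s, in which the tool goes at most 50 mm and 8.59 degrees, less where a joint would pass 70% of its speed; a pose out of reach is approached as far as the arm can. A call is refused whole if a number of a shift passes 50 or a number of a turn 8.59, either way. A call with a gripper value outside its range is refused whole. The fingers move at their own pace and stop on an object; "newtons" is the grip in N (left out, the last holds). Time passes only in rows, so rows that do not move let the fingers close. It gives the time, the measured TCP pose, the force, the opening and the grip force at its end, in the units of the state.
- bot.get_obs(): the state, without advancing time (a new reading comes with each control period).
- imaging.read_camera(name): name is "side" or "top"; returns a dict with "frame" (420x560x3 uint8, red, green, blue), "fov_y" (degrees; the focal length in pixels is half the picture's height over the tangent of half this angle, whatever the lens; pixels are square), "cx", "cy" (the principal point, pixels), "pose" (4x4, takes a point from camera to world coordinates). Camera axes: x right, y up, looking along -z (the intrinsics and any distortion apply to the point x, -y, -z); pixel columns grow to the right and rows downward; lengths in m; the calibration is good to about 2 mm. A picture is of the moment at which its call begins. There is no depth.
- bot.hand_in(): hands the job in; it is judged then, once.
The state is a dict: "t": time; "q": joint angles; "joint_vel": joint speeds; "joint_torque": joint torques, N m; "eef_pos": TCP position; "tool_rot": TCP orientation; "contact_force": force on the tool from outside, world axes, zero at the start; "torque": the same for the moment, N m; "gripper_width": opening from 0.0 (shut) to 1.0 (fully open); "grasp_force": force on a finger pad.
Only numpy, scipy, OpenCV 4.12 (cv2) and the standard library are available. Lean on these libraries where they do the work, as an engineer would, in place of code of your own. Each camera call takes 0.05 s, during which the arm holds its last target. There are 200 camera calls.

## Working session

There is one attempt and no reset: what is moved stays moved. The work goes in short steps, Python scripts to look and compute and a tool call to move; the robot and the scene stay as the last step left them, time stands still between calls to the robot, and variables do not carry over. Pictures are saved under pics/ and viewed, at most 10 in all, crops included, and the job is handed in when it is done.

Besides the shell and the picture viewer there is one more tool, called after "Call:" by a JSON object that holds its "fn" and its "kwargs". carry_out: Moves the arm, as the interface text tells. Its arguments: {"type":"object","properties":{"targets":{"type":"array","items":{"type":"number"}},"newtons":{"type":"number"}},"required":["targets"]}

```bash
mkdir -p pics
cat > h.py <<'E'
from station import bot, imaging
import numpy as np, cv2
def cam(n):
    c=imaging.read_camera(n); c['f']=c['frame'].shape[0]/2/np.tan(np.radians(c['fov_y'])/2); return c
def ray(c,u,v):
    d=np.array([(u-c['cx'])/c['f'],-(v-c['cy'])/c['f'],-1.]); P=np.array(c['pose'])
    return P[:3,3],P[:3,:3]@d
def onz(c,u,v,z):
    o,d=ray(c,u,v); return o+d*(z-o[2])/d[2]
def proj(c,p):
    P=np.array(c['pose']); q=P[:3,:3].T@(np.asarray(p)-P[:3,3]); return c['cx']+c['f']*q[0]/-q[2], c['cy']-c['f']*q[1]/-q[2]
E
python3 - <<'E'
from h import *
o=bot.get_obs(); print({k:np.round(v,3) for k,v in o.items()}, bot.grip_point_offset)
for n in('top','side'):
    c=cam(n); print(n,[k for k in c],c['fov_y'],c['cx'],c['cy'],np.round(c['pose'],3)); 
    for k in c:
        if k not in('frame','pose'):print(k,c[k])
    cv2.imwrite(f'pics/{n}0.png',cv2.resize(c['frame'][:,:,::-1],(800,600)))
E
```

```text
{'t': np.float64(0.0), 'q': array([-1.45 ,  0.478,  0.022,  1.556, -0.012,  1.109, -0.083]), 'joint_vel': array([-0.   ,  0.   , -0.   , -0.001,  0.001, -0.   ,  0.   ]), 'joint_torque': array([-0.0000e+00, -5.9646e+01,  1.6080e+00, -2.8120e+01,  1.2000e-02,
        9.0000e-03, -0.0000e+00]), 'eef_pos': array([0.153, 0.657, 0.23 ]), 'tool_rot': array([-0.   ,  0.114,  0.993, -0.001]), 'contact_force': array([ 0.607,  0.016, -0.042]), 'torque': array([ 0.014, -0.007,  0.016]), 'grasp_force': np.float64(0.0), 'gripper_width': np.float64(1.005)} 0.0187
top ['frame', 'fov_y', 'cx', 'cy', 'pose', 'f'] 54.01046368357296 274.91599017725656 210.42131781929902 [[-0.015  0.992 -0.124  0.41 ]
 [-1.    -0.018 -0.021 -0.011]
 [-0.023  0.124  0.992  1.11 ]
 [ 0.     0.     0.     1.   ]]
fov_y 54.01046368357296
cx 274.91599017725656
cy 210.42131781929902
f 412.05518538987974
side ['frame', 'fov_y', 'cx', 'cy', 'pose', 'f'] 43.31539534181103 275.77366749569524 212.4439714980972 [[-0.999 -0.034  0.043  0.6  ]
 [ 0.054 -0.523  0.851  1.205]
 [-0.007  0.852  0.524  0.837]
 [ 0.     0.     0.     1.   ]]
fov_y 43.31539534181103
cx 275.77366749569524
cy 212.4439714980972
f 528.8429074646143
```

View pics/top0.png

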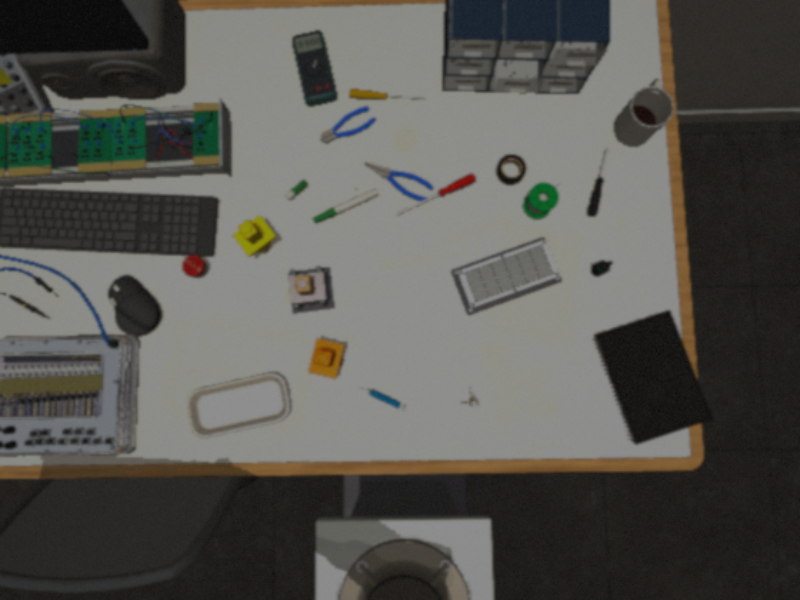

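View pics/side0.png

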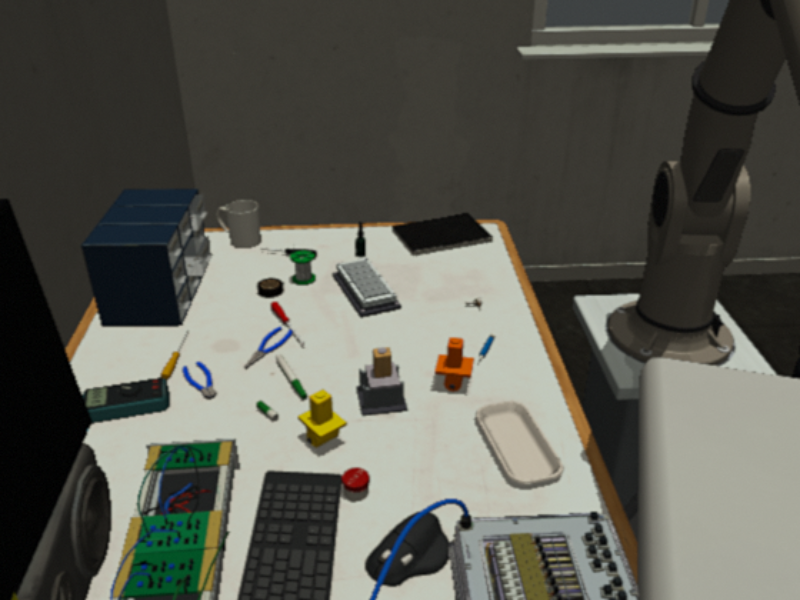

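Look-alikes (800x600 top view): wooden-grip roller in grey stand at (308,287), the yellow one at (255,235), the orange one at (326,357). By the description I choose the wooden-grip, grey one. The bed is at (507,275). I'll check this in a close crop.

Run:
```python
from h import *
t=cv2.imread('pics/top0.png'); 
T=cam('top');S=cam('side')
a=T['frame'][170:230,190:250,::-1]; b=S['frame'][235:295,240:300,::-1]; d=T['frame'][160:225,310:400,::-1]; e=S['frame'][175:225,225:290,::-1]
r=lambda x,w,h:cv2.resize(x,(w,h),interpolation=cv2.INTER_CUBIC)
im=np.vstack([np.hstack([r(a,300,300),r(b,300,300)]),np.hstack([r(d,360,260),r(e,240,260)])])
im=np.clip(im.astype(float)*1.4,0,255).astype(np.uint8)
cv2.imwrite('pics/crop1.png',im)
# bed base contour in top: dark or grey vs white table
for n,c,roi in(('top',T,(150,235,300,405)),('topstand',T,(175,235,190,245)),('sidestand',S,(235,300,240,300))):
    f=c['frame'][roi[0]:roi[1],roi[2]:roi[3]]; hsv=cv2.cvtColor(f,cv2.COLOR_RGB2HSV)
    print(n,f[2,2],hsv[2,2])
    if n=='top':
        m=(hsv[...,2]<110).astype(np.uint8)
    else:
        m=((hsv[...,0]>6)&(hsv[...,0]<22)&(hsv[...,1]>75)).astype(np.uint8)
    k,_=cv2.findContours(m,0,2)
    for q in k:
        if cv2.contourArea(q)>15: 
            print(cv2.contourArea(q),np.round(cv2.minAreaRect(q)[0]+np.array(roi[2::-2])if 0 else np.array(cv2.minAreaRect(q)[0])+[roi[2],roi[0]],1),cv2.minAreaRect(q)[1:],np.round(cv2.boxPoints(cv2.minAreaRect(q))+[roi[2],roi[0]],1).tolist())
```

```text
top [142 144 138] [ 40  11 144]
1948.0 [353.8 192.8] ((34.259735107421875, 70.91167449951172), 70.01689147949219) [[314.7, 188.8], [381.3, 164.6], [393.0, 196.8], [326.4, 221.0]]
27.0 [375.5 151.5] ((3.0, 13.0), 90.0) [[369.0, 150.0], [382.0, 150.0], [382.0, 153.0], [369.0, 153.0]]
topstand [142 142 139] [ 30   5 142]
119.5 [212.5 198.5] ((11.0, 13.0), 0.0) [[207.0, 205.0], [207.0, 192.0], [218.0, 192.0], [218.0, 205.0]]
sidestand [193 190 178] [ 24  20 193]
187.0 [267.4 253.1] ((19.89867401123047, 11.976632118225098), 86.42366790771484) [[260.8, 243.6], [272.7, 242.8], [274.0, 262.7], [262.0, 263.4]]
```

View pics/crop1.png

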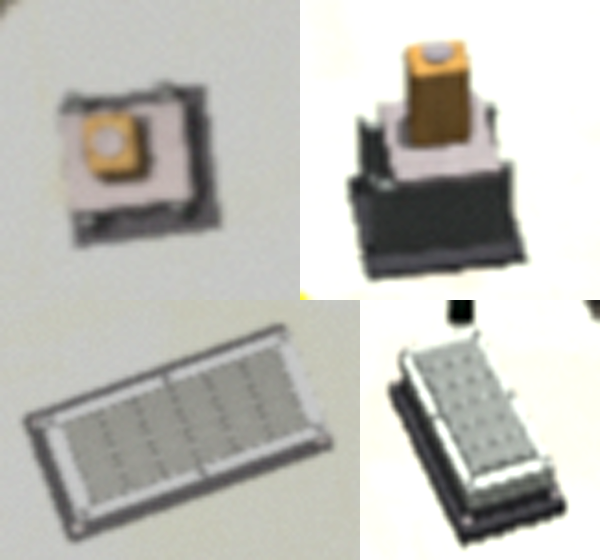

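Run:
```python
from h import *
from scipy.optimize import least_squares
T=cam('top');S=cam('side')
def tri(a,b):
    o,d=ray(T,*a);p,e=ray(S,*b); d/=np.linalg.norm(d);e/=np.linalg.norm(e)
    A=np.stack([d,-e],1); s=np.linalg.lstsq(A,p-o,rcond=None)[0]; x,y=o+s[0]*d,p+s[1]*e
    return np.round((x+y)/2,4),round(np.linalg.norm(x-y),4)
print('griptop',tri((211.4,198.6),(267.4,245)))
# pink plate
f=T['frame'][175:235,190:245].astype(int); hsv=cv2.cvtColor(T['frame'][175:235,190:245],cv2.COLOR_RGB2HSV)
m=((f[...,0]-f[...,1]>6)).astype(np.uint8); m=cv2.morphologyEx(m,2,np.ones((2,2)))
k,_=cv2.findContours(m,0,1); q=max(k,key=cv2.contourArea); pts=q.reshape(-1,2)+[190,175]
for z in(.055,.061):
    w=np.array([onz(T,*(p),z)[:2] for p in pts],np.float32)*1000; print('plate',z,cv2.minAreaRect(w))
# bed: base dark at z~.01 top; carrier
f=cv2.cvtColor(T['frame'],cv2.COLOR_RGB2HSV)[155:230,305:400]
m=(f[...,2]<115).astype(np.uint8); k,_=cv2.findContours(m,0,1); q=max(k,key=cv2.contourArea); pts=q.reshape(-1,2)+[305,155]
w=np.array([onz(T,*p,.01)[:2] for p in pts],np.float32)*1000; print('base',cv2.minAreaRect(w))
m=(f[...,2]>145); 
hull=cv2.fillConvexPoly(np.zeros(f.shape[:2],np.uint8),cv2.convexHull(q),1)
hull=cv2.erode(hull,np.ones((3,3)))
for thr in(120,130,140):
    print(thr,(hull&(f[...,2]>thr)).sum())
lam=None
# corners by hand from the crop: carrier in top crop (scale 4, offset 310,160), rows -300
cr=[(48,422),(285,328),(325,440),(85,522)]
P=[onz(T,310+x/4-.4,160+(y-300)/4-.4,.036)[:2] for x,y in cr]; print('carrier',cv2.minAreaRect(np.array(P,np.float32)*1000),np.round(P,4).tolist())
sc=[(405,355),(472,335),(552,465),(468,500)]  # side crop scale 240/65, 260/50
for a,b in zip([(48,422),(285,328),(325,440),(85,522)],[None]*4): pass
```

```text
griptop (array([0.568 , 0.1667, 0.107 ]), np.float64(0.001))
plate 0.055 ((567.8444213867188, 163.7037811279297), (51.06684494018555, 61.90566635131836), 5.5137038230896)
plate 0.061 ((566.9454956054688, 162.70811462402344), (50.776390075683594, 61.55356979370117), 5.513681411743164)
base ((591.7157592773438, -200.52499389648438), (93.69770050048828, 190.09030151367188), 19.036840438842773)
120 413
130 283
140 47
carrier ((592.5158081054688, -202.13816833496094), (78.750244140625, 169.01864624023438), 17.930461883544922) [[0.5959, -0.1122], [0.656, -0.2704], [0.5805, -0.293], [0.5292, -0.1344]]
```

The crop confirms it: wooden grip at top px (211.4,198.6) and side px (267.4,245), pinkish-grey steel plate on a dark grey stand. The bed is centred near (353.8,192.8), with its long axis about 109° in the world.

Call:
{"fn": "carry_out", "kwargs": {"targets": [0,29.5,-35,0,0,0,29.5,-35,0,6.2,0,29.5,-35,0,6.2,0,29.5,-35,0,6.2,0,29.5,-35,0,0,0,29.5,-35,0,0,0,29.5,-35,0,0,0,29.5,-35,0,0,0,29.5,-35,0,0,0,29.5,-35,0,0,0,29.5,-35,0,0,0,29.5,-35,0,0,0,29.5,-35,0,0,0,29.5,-35,0,0,0,0,0,0,0,0,0,0,0,0]}}

```text
t: 1.9
eef_pos: [0.5665, 0.1662, 0.2312]
tool_rot: [-0.0, -0.046, 0.999, -0.0]
contact_force: [-0.1, 0.0, -0.8]
gripper_width: 1.001
grasp_force: 0.0
```

Call:
{"fn": "carry_out", "kwargs": {"targets": [0,1,-2,-40,0,0,0,0,-40,0,0,0,0,-30,0,0,0,0,-25,0,0,0,0,-15,0,0,0,0,-10,0,0,0,0,0,0]}}

```text
t: 2.6
eef_pos: [0.5663, 0.1661, 0.0706]
tool_rot: [-0.001, -0.048, 0.999, -0.0]
contact_force: [0.4, 0.1, -0.3]
gripper_width: 0.999
grasp_force: 0.0
```

Run:
```python
from h import *
S=cam('side');o=bot.get_obs();print(o['eef_pos'],o['contact_force'],[proj(S,o['eef_pos'])])
T=cam('top')
r=lambda x:cv2.resize(x,(400,400),interpolation=cv2.INTER_CUBIC)
cv2.imwrite('pics/c2.png',np.clip(np.hstack([r(S['frame'][205:295,225:315,::-1]),r(T['frame'][160:240,170:250,::-1])])*1.4,0,255))
```

```text
[0.56710963 0.16603246 0.07160973] [ 0.03593099  1.38583931 -0.05005711] [(np.float64(268.19330374042534), np.float64(256.79518868684386))][ WARN:0@1.226] global loadsave.cpp:1063 imwrite_ Unsupported depth image for selected encoder is fallbacked to CV_8U.
```

View pics/c2.png

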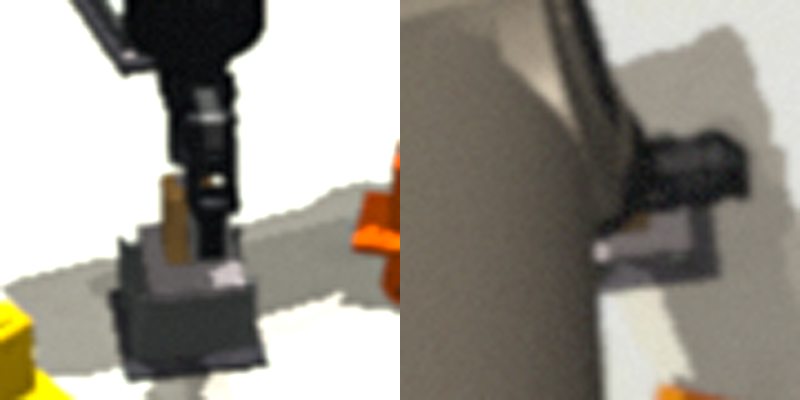

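Run:
```python
from h import *
S=cam('side');p=bot.get_obs()['eef_pos']
from math import *
ty=np.array([cos(radians(95.3)),sin(radians(95.3)),0]); tx=np.array([-ty[1],ty[0],0])
for d in(.0425,.057):
  for s in(-.011,0,.011): print(d,s,np.round(proj(S,p+ty*d+tx*s+[0,0,.013]),1))
print('grip',np.round([proj(S,[.5675,.164,z]) for z in(.06,.107)],1))
```

```text
0.0425 -0.011 [265.6 263.1]
0.0425 0 [270.2 262.6]
0.0425 0.011 [274.8 262.2]
0.057 -0.011 [266.4 266.8]
0.057 0 [271.  266.4]
0.057 0.011 [275.7 265.9]
grip [[268.1 260.1]
 [267.8 244.4]]
```

Call:
{"fn": "carry_out", "kwargs": {"targets": [0,2,-1,-3,0,0,2,0,0,0,100,0,0,0,0,180,0,0,0,0,255,0,0,0,0,255,0,0,0,0,255,0,0,0,0,255,0,0,0,0,255,0,0,0,0], "newtons": 80}}

```text
t: 3.65
eef_pos: [0.5713, 0.1646, 0.0686]
tool_rot: [0.0, -0.048, 0.999, 0.0]
contact_force: [-1.2, 0.6, 2.9]
gripper_width: 0.291
grasp_force: 79.2
```

Call:
{"fn": "carry_out", "kwargs": {"targets": [255,0,0,5,0,255,0,0,10,0,255,0,0,15,0,255,0,0,20,0,255,0,0,20,0,255,0,0,0,0,255,0,0,0,0]}}

```text
t: 4.35
eef_pos: [0.5712, 0.1645, 0.1389]
tool_rot: [0.001, -0.048, 0.999, 0.0]
contact_force: [-0.3, -0.2, -3.5]
gripper_width: 0.295
grasp_force: 78.7
```

Run:
```python
from h import *
S=cam('side');o=bot.get_obs();print(o['eef_pos'],o['contact_force'],o['torque'])
cv2.imwrite('pics/c3.png',np.clip(cv2.resize(S['frame'][185:295,215:325,::-1],(500,500),interpolation=cv2.INTER_CUBIC)*1.4,0,255).astype(np.uint8))
```

```text
[0.57056477 0.16432107 0.13795094] [ 0.20139123  0.37324815 -3.29583251] [ 0.05641124  0.0276159  -0.00908264]
```

View pics/c3.png

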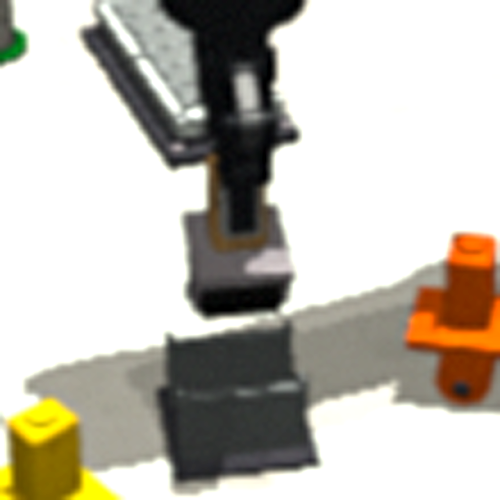

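Call:
{"fn": "carry_out", "kwargs": {"targets": [255,0,-10,5,0,255,0,-25,5,0,255,0,-35,0,3,255,0,-35,0,3,255,0,-35,0,3,255,0,-35,0,2.5,255,0,-35,0,2,255,0,-35,0,0,255,0,-30,0,0,255,0,-15,0,0,255,0,-8,0,0,255,0,0,-10,0,255,0,0,-10,0,255,0,0,-7,0,255,0,0,0,0,255,0,0,0,0]}}

```text
t: 6.0
eef_pos: [0.571, -0.1327, 0.1209]
tool_rot: [-0.0, -0.166, 0.986, 0.0]
contact_force: [-0.1, -0.5, -2.7]
gripper_width: 0.298
grasp_force: 79.0
```

Run:
```python
from h import *
S=cam('side');o=bot.get_obs();print(o['eef_pos'],o['contact_force'],o['torque'],o['tool_rot'])
T=cam('top')
r=lambda x:cv2.resize(x,(400,400),interpolation=cv2.INTER_CUBIC)
cv2.imwrite('pics/c4.png',np.clip(np.hstack([r(S['frame'][140:240,215:315,::-1]),r(T['frame'][150:230,310:390,::-1])])*1.4,0,255).astype(np.uint8))
```

```text
[ 0.57129834 -0.13298142  0.12133217] [-0.43858912  0.46053875 -3.70974839] [-0.00634513 -0.04313957  0.00748953] [ 1.65705091e-05 -1.65408110e-01  9.86225204e-01  6.14674006e-05]
```

View pics/c4.png

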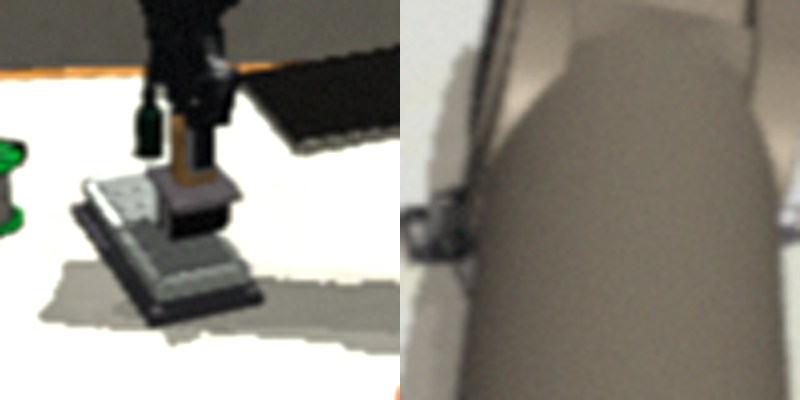

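Run:
```python
from h import *
S=cam('side');p=bot.get_obs()['eef_pos']
cc=lambda q:np.round([(q[0]+.5-215)*4,(q[1]+.5-140)*4],0)
a=np.radians(109.); d=np.array([np.cos(a),np.sin(a),0]);n=np.array([-d[1],d[0],0])
print('wheel near-face low corners',[cc(proj(S,p+[0,0,-.0536+.006]+n*s+d*.012)) for s in(-.021,.021)])
print('plate near edge',[cc(proj(S,p+[0,0,-.0536+.046]+n*s+d*.032)) for s in(-.026,.026)])
b=np.array([.592,-.2005,0])
for z,L,W in((.01,.095,.046),(.036,.088,.037)):
  print(z,[cc(proj(S,b+[0,0,z]+d*i*L+n*j*W)) for i,j in((1,-1),(1,1),(-1,1),(-1,-1))])
```

```text
wheel near-face low corners [array([170., 235.]), array([224., 224.])]
plate near edge [array([172., 201.]), array([241., 187.])]
0.01 [array([149., 326.]), array([266., 300.]), array([176., 186.]), array([ 68., 208.])]
0.036 [array([157., 288.]), array([251., 268.]), array([168., 164.]), array([ 80., 181.])]
```

Call:
{"fn": "carry_out", "kwargs": {"targets": [255,0,0,-6,0,255,0,0,-6,0,255,0,0,-4,0,255,0,0,-2,0,255,0,0,-1,0,255,0,0,-1,0,255,0,0,0,0]}}

```text
t: 6.85
eef_pos: [0.5711, -0.1336, 0.1013]
tool_rot: [0.0, -0.165, 0.986, 0.0]
contact_force: [-0.1, -0.1, -2.8]
gripper_width: 0.296
grasp_force: 78.9
```

Call:
{"fn": "carry_out", "kwargs": {"targets": [255,0,0,-1,0,255,0,0,-1,0,255,0,0,-1,0]}}

```text
t: 7.15
eef_pos: [0.5712, -0.1336, 0.0983]
tool_rot: [0.0, -0.165, 0.986, -0.0]
contact_force: [-0.0, -0.3, -2.5]
gripper_width: 0.29
grasp_force: 79.0
```

Call:
{"fn": "carry_out", "kwargs": {"targets": [255,0,0,-1,0,255,0,0,-1,0,255,0,0,-1,0]}}

```text
t: 7.45
eef_pos: [0.5711, -0.1336, 0.0952]
tool_rot: [-0.0, -0.165, 0.986, 0.0]
contact_force: [-0.4, 0.2, 1.1]
gripper_width: 0.291
grasp_force: 79.4
```

Call:
{"fn": "carry_out", "kwargs": {"targets": [255,0,0,-1,0,255,0,0,-1,0]}}

```text
t: 7.65
eef_pos: [0.5715, -0.1341, 0.0942]
tool_rot: [0.0, -0.165, 0.986, -0.0]
contact_force: [-3.1, -0.9, 6.7]
gripper_width: 0.292
grasp_force: 80.0
```

Call:
{"fn": "carry_out", "kwargs": {"targets": [255,0,0,-0.5,0,255,0,0,-0.5,0]}}

```text
t: 7.85
eef_pos: [0.5715, -0.1341, 0.0933]
tool_rot: [0.0, -0.165, 0.986, -0.0]
contact_force: [-2.8, -0.3, 6.0]
gripper_width: 0.291
grasp_force: 80.0
```

Call:
{"fn": "carry_out", "kwargs": {"targets": [255,0,0,-0.5,0,255,0,0,-0.3,0]}}

```text
t: 8.05
eef_pos: [0.5715, -0.1341, 0.0925]
tool_rot: [0.0, -0.165, 0.986, -0.0]
contact_force: [-3.0, 0.5, 5.0]
gripper_width: 0.29
grasp_force: 80.0
```

Call:
{"fn": "carry_out", "kwargs": {"targets": [255,0,0,-0.4,0,255,0,0,-0.3,0]}}

```text
t: 8.25
eef_pos: [0.5716, -0.1342, 0.092]
tool_rot: [0.001, -0.165, 0.986, -0.0]
contact_force: [-3.5, -0.4, 9.0]
gripper_width: 0.296
grasp_force: 80.3
```

Call:
{"fn": "carry_out", "kwargs": {"targets": [255,0,0,-0.3,0,255,0,0,0,0]}}

```text
t: 8.45
eef_pos: [0.5717, -0.1344, 0.0921]
tool_rot: [0.001, -0.165, 0.986, -0.0]
contact_force: [-3.1, -0.9, 9.4]
gripper_width: 0.295
grasp_force: 80.6
```

Call:
{"fn": "carry_out", "kwargs": {"targets": [255,0,0,-0.3,0,255,0.5,-1.4,0,0,255,0.5,-1.4,0,0,255,0.5,-1.4,0,0,255,0.5,-1.4,0,0]}}

```text
t: 8.95
eef_pos: [0.5737, -0.1402, 0.092]
tool_rot: [0.001, -0.165, 0.986, -0.0]
contact_force: [-4.9, -0.8, 10.7]
gripper_width: 0.293
grasp_force: 80.9
```

Call:
{"fn": "carry_out", "kwargs": {"targets": [255,0.5,-1.4,0,0,255,0.5,-1.4,0,0,255,0.5,-1.4,0,0,255,0.5,-1.4,0,0]}}

```text
t: 9.35
eef_pos: [0.5757, -0.1459, 0.0921]
tool_rot: [0.001, -0.165, 0.986, -0.001]
contact_force: [-4.3, -0.0, 12.5]
gripper_width: 0.289
grasp_force: 80.9
```

Call:
{"fn": "carry_out", "kwargs": {"targets": [255,0.4,-0.9,0,0,255,0.3,-1,0,0,255,0.3,-1,0,0,255,0.3,-0.9,0,0]}}

```text
t: 9.75
eef_pos: [0.5764, -0.1479, 0.0921]
tool_rot: [0.0, -0.165, 0.986, 0.001]
contact_force: [-6.3, 3.7, 16.5]
gripper_width: 0.294
grasp_force: 81.6
```

Call:
{"fn": "carry_out", "kwargs": {"targets": [255,0.4,-0.9,0,0,255,0.3,-1,0,0,255,0.3,-1,0,0,255,0.3,-0.9,0,0]}}

```text
t: 10.15
eef_pos: [0.5778, -0.1515, 0.0921]
tool_rot: [0.0, -0.165, 0.986, 0.001]
contact_force: [-5.7, 2.2, 15.1]
gripper_width: 0.293
grasp_force: 81.5
```

Call:
{"fn": "carry_out", "kwargs": {"targets": [255,0.4,-0.9,0,0,255,0.3,-1,0,0,255,0.3,-1,0,0,255,0.3,-0.9,0,0,255,0.3,-1,0,0]}}

```text
t: 10.65
eef_pos: [0.5801, -0.1582, 0.0921]
tool_rot: [0.001, -0.165, 0.986, -0.001]
contact_force: [-3.3, -1.1, 11.9]
gripper_width: 0.292
grasp_force: 81.0
```

Call:
{"fn": "carry_out", "kwargs": {"targets": [255,0.4,-0.9,0,0,255,0.3,-1,0,0,255,0.3,-1,0,0,255,0.3,-0.9,0,0,255,0.3,-1,0,0]}}

```text
t: 11.15
eef_pos: [0.5817, -0.1631, 0.0922]
tool_rot: [0.001, -0.165, 0.986, -0.001]
contact_force: [-3.4, -0.9, 12.0]
gripper_width: 0.292
grasp_force: 81.0
```

Call:
{"fn": "carry_out", "kwargs": {"targets": [255,0.4,-1.1,0,0,255,0.4,-1.1,0,0,255,0.4,-1.1,0,0,255,0.4,-1.1,0,0,255,0.4,-1.1,0,0,255,0.4,-1.1,0,0,255,0.4,-1.1,0,0,255,0.4,-1.1,0,0]}}

```text
t: 11.95
eef_pos: [0.5845, -0.1711, 0.0922]
tool_rot: [0.001, -0.165, 0.986, 0.0]
contact_force: [-6.1, 2.5, 15.6]
gripper_width: 0.296
grasp_force: 81.4
```

Call:
{"fn": "carry_out", "kwargs": {"targets": [255,0.4,-1.1,0,0,255,0.4,-1.1,0,0,255,0.4,-1.1,0,0,255,0.4,-1.1,0,0,255,0.4,-1.1,0,0,255,0.4,-1.1,0,0,255,0.4,-1.1,0,0,255,0.4,-1.1,0,0]}}

```text
t: 12.75
eef_pos: [0.588, -0.1807, 0.0923]
tool_rot: [0.001, -0.165, 0.986, -0.001]
contact_force: [-3.9, -1.1, 12.0]
gripper_width: 0.295
grasp_force: 81.1
```

Call:
{"fn": "carry_out", "kwargs": {"targets": [255,0.4,-1.1,0,0,255,0.4,-1.1,0,0,255,0.4,-1.1,0,0,255,0.4,-1.1,0,0,255,0.4,-1.1,0,0,255,0.4,-1.1,0,0,255,0.4,-1.1,0,0,255,0.4,-1.1,0,0]}}

```text
t: 13.55
eef_pos: [0.5911, -0.1898, 0.0923]
tool_rot: [0.001, -0.165, 0.986, -0.001]
contact_force: [-4.7, 0.2, 11.4]
gripper_width: 0.292
grasp_force: 81.2
```

Call:
{"fn": "carry_out", "kwargs": {"targets": [255,0.4,-1.1,0,0,255,0.4,-1.1,0,0,255,0.4,-1.1,0,0,255,0.4,-1.1,0,0,255,0.4,-1.1,0,0,255,0.4,-1.1,0,0,255,0.4,-1.1,0,0,255,0.4,-1.1,0,0]}}

```text
t: 14.35
eef_pos: [0.5935, -0.1962, 0.0924]
tool_rot: [-0.0, -0.165, 0.986, 0.001]
contact_force: [-7.1, 4.5, 17.7]
gripper_width: 0.295
grasp_force: 81.8
```

Call:
{"fn": "carry_out", "kwargs": {"targets": [255,0.4,-1.1,0,0,255,0.4,-1.1,0,0,255,0.4,-1.1,0,0,255,0.4,-1.1,0,0]}}

```text
t: 14.75
eef_pos: [0.5957, -0.2024, 0.0925]
tool_rot: [0.001, -0.165, 0.986, -0.0]
contact_force: [-4.5, 0.6, 12.7]
gripper_width: 0.293
grasp_force: 81.1
```

Call:
{"fn": "carry_out", "kwargs": {"targets": [255,0.4,-1.1,0.1,0,255,0.4,-1.1,0,0,255,0.4,-1.1,0,0,255,0.4,-1.1,0,0,255,0.4,-1.1,0,0,255,0.4,-1.1,0,0,255,0.4,-1.1,0,0,255,0.4,-1.1,0,0]}}

```text
t: 15.55
eef_pos: [0.599, -0.2119, 0.0925]
tool_rot: [0.001, -0.165, 0.986, -0.001]
contact_force: [-5.2, -0.5, 11.5]
gripper_width: 0.294
grasp_force: 81.1
```

Call:
{"fn": "carry_out", "kwargs": {"targets": [255,0.4,-1.1,0,0,255,0.4,-1.1,0,0,255,0.4,-1.1,0,0,255,0.4,-1.1,0,0,255,0.4,-1.1,0,0,255,0.4,-1.1,0,0,255,0.4,-1.1,0,0,255,0.4,-1.1,0,0]}}

```text
t: 16.35
eef_pos: [0.6015, -0.2188, 0.0925]
tool_rot: [-0.0, -0.165, 0.986, 0.001]
contact_force: [-7.5, 4.5, 17.5]
gripper_width: 0.293
grasp_force: 81.7
```

Call:
{"fn": "carry_out", "kwargs": {"targets": [255,0.4,-1.1,0,0,255,0.4,-1.1,0,0,255,0.4,-1.1,0,0,255,0.4,-1.1,0,0,255,0.4,-1.1,0,0,255,0.4,-1.1,0,0]}}

```text
t: 16.95
eef_pos: [0.6045, -0.2271, 0.0925]
tool_rot: [0.001, -0.165, 0.986, -0.001]
contact_force: [-4.6, 0.4, 12.2]
gripper_width: 0.29
grasp_force: 81.1
```

Call:
{"fn": "carry_out", "kwargs": {"targets": [255,0.4,-1.1,0,0,255,0.4,-1.1,0,0,255,0.4,-1.1,0,0,255,0.4,-1.1,0,0,255,0.4,-1.1,0,0,255,0.4,-1.1,0,0,255,0.4,-1.1,0,0,255,0.4,-1.1,0,0]}}

```text
t: 17.75
eef_pos: [0.6077, -0.2363, 0.0926]
tool_rot: [0.001, -0.164, 0.986, -0.001]
contact_force: [-4.9, -0.4, 12.1]
gripper_width: 0.291
grasp_force: 81.1
```

Call:
{"fn": "carry_out", "kwargs": {"targets": [255,0.4,-1.1,0,0,255,0.4,-1.1,0,0,255,0.4,-1.1,0,0,255,0.4,-1.1,0,0,255,0.4,-1.1,0,0,255,0.4,-1.1,0,0,255,0.4,-1.1,0,0,255,0.4,-1.1,0,0]}}

```text
t: 18.55
eef_pos: [0.6101, -0.2429, 0.0926]
tool_rot: [-0.0, -0.165, 0.986, 0.001]
contact_force: [-7.3, 4.5, 17.7]
gripper_width: 0.291
grasp_force: 81.7
```

Call:
{"fn": "carry_out", "kwargs": {"targets": [255,0.4,-1.1,0,0,255,0.4,-1.1,0,0,255,0.4,-1.1,0,0,255,0.4,-1.1,0,0,255,0.4,-1.1,0,0,255,0.4,-1.1,0,0,255,0.4,-1.1,0,0,255,0.4,-1.1,0,0]}}

```text
t: 19.35
eef_pos: [0.614, -0.2541, 0.0927]
tool_rot: [0.001, -0.164, 0.986, -0.001]
contact_force: [-4.6, -0.8, 12.5]
gripper_width: 0.295
grasp_force: 81.1
```

Call:
{"fn": "carry_out", "kwargs": {"targets": [255,0.4,-1.1,0,0,255,0.4,-1.1,0,0,255,0.4,-1.1,0,0,255,0.4,-1.1,0,0,255,0.4,-1.1,0,0,255,0.4,-1.1,0,0,255,0.4,-1.1,0,0,255,0.4,-1.1,0,0]}}

```text
t: 20.15
eef_pos: [0.6171, -0.263, 0.0927]
tool_rot: [0.001, -0.164, 0.986, -0.001]
contact_force: [-4.8, -0.9, 12.8]
gripper_width: 0.296
grasp_force: 81.1
```

Call:
{"fn": "carry_out", "kwargs": {"targets": [255,0.4,-1.1,0,0,255,0.4,-1.1,0,0,255,0.4,-1.1,0,0,255,0.4,-1.1,0,0,255,0.4,-1.1,0,0,255,0.4,-1.1,0,0,255,0,0,0,0]}}

```text
t: 20.85
eef_pos: [0.6196, -0.2699, 0.0928]
tool_rot: [0.001, -0.164, 0.986, -0.001]
contact_force: [-4.8, -1.4, 11.7]
gripper_width: 0.294
grasp_force: 81.1
```

Call:
{"fn": "carry_out", "kwargs": {"targets": [255,0,0,1,0,255,0,0,2,0,255,0,0,5,0,255,0,0,10,0,255,0,0,15,0,255,0,0,20,0,255,0,0,0,0,255,0,0,0,0]}}

```text
t: 21.65
eef_pos: [0.6197, -0.2676, 0.1441]
tool_rot: [0.001, -0.165, 0.986, -0.0]
contact_force: [-0.6, 1.0, -3.8]
gripper_width: 0.293
grasp_force: 79.1
```

Run:
```python
from h import *
S=cam('side');o=bot.get_obs();print(o['eef_pos'],o['contact_force'],o['torque'],o['tool_rot'])
r=lambda x:cv2.resize(x,(700,500),interpolation=cv2.INTER_CUBIC)
cv2.imwrite('pics/c5.png',np.clip(r(S['frame'][130:230,200:340,::-1])*1.3,0,255).astype(np.uint8))
```

```text
[ 0.61908908 -0.26731484  0.14310302] [-0.73353173  0.03432769 -3.06044336] [ 0.00523758  0.00500569 -0.02597026] [-9.25589820e-05 -1.65030573e-01  9.86288435e-01  1.53158495e-04]
```

View pics/c5.png

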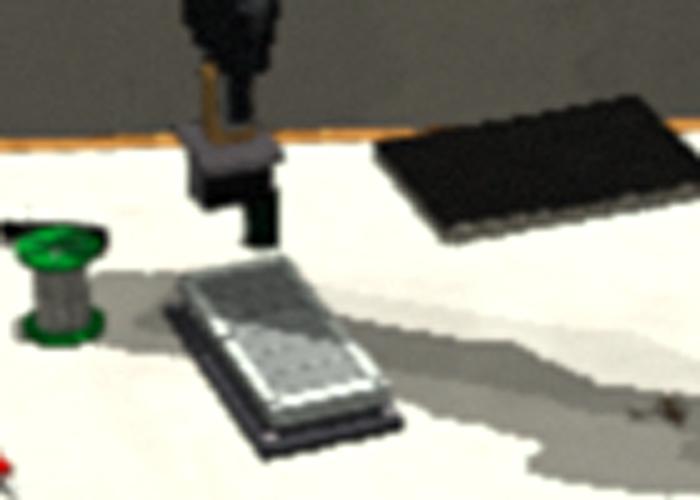

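Call:
{"fn": "carry_out", "kwargs": {"targets": [255,-4,15,5,0,255,-4,35,0,0,255,-4.3,40,0,-3,255,-4.5,40,0,-3,255,-4.5,40,0,-3,255,-4.5,40,0,-2.5,255,-4.5,40,0,-2,255,-4.5,40,0,0,255,-4.5,40,0,0,255,-4.5,40,0,0,255,-4.5,35,0,0,255,0,20,0,0,255,0,7,0,0,255,0,0,0,0,255,0,0,0,0]}}

```text
t: 23.2
eef_pos: [0.5708, 0.1626, 0.148]
tool_rot: [-0.0, -0.047, 0.999, -0.001]
contact_force: [0.7, -1.2, -3.1]
gripper_width: 0.293
grasp_force: 79.2
```

Call:
{"fn": "carry_out", "kwargs": {"targets": [255,0,1.8,-20,0,255,0,0,-20,0,255,0,0,-10,0,255,0,0,-8,0,255,0,0,-6,0,255,0,0,-5,0,255,0,0,-3,0,255,0,0,0,0]}}

```text
t: 24.0
eef_pos: [0.5709, 0.1662, 0.0762]
tool_rot: [-0.0, -0.048, 0.999, -0.0]
contact_force: [-0.5, -0.2, -2.9]
gripper_width: 0.297
grasp_force: 79.3
```

Run:
```python
from h import *
S=cam('side');o=bot.get_obs();print(o['eef_pos'],o['contact_force'],o['torque'],o['tool_rot'])
cv2.imwrite('pics/c6.png',np.clip(cv2.resize(S['frame'][185:295,215:325,::-1],(500,500),interpolation=cv2.INTER_CUBIC)*1.4,0,255).astype(np.uint8))
```

```text
[0.57109226 0.16629725 0.07646964] [ 0.3744783  -0.07116994 -4.0844183 ] [ 0.04889088  0.00626175 -0.02661855] [ 8.74222668e-05 -4.79270473e-02  9.98850833e-01  5.99318481e-05]
```

View pics/c6.png

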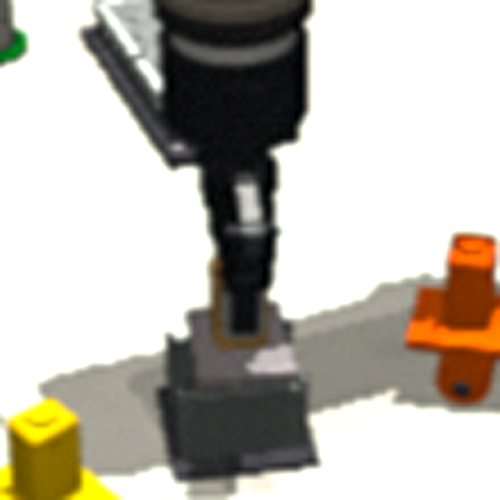

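Call:
{"fn": "carry_out", "kwargs": {"targets": [255,0,-1.7,-2,0,255,0,0,-2,0,255,0,0,-1.5,0,255,0,0,-0.5,0,255,0,0,0,0]}}

```text
t: 24.55
eef_pos: [0.5709, 0.1646, 0.0702]
tool_rot: [-0.0, -0.048, 0.999, -0.0]
contact_force: [0.5, -0.3, -3.7]
gripper_width: 0.292
grasp_force: 79.3
```

Call:
{"fn": "carry_out", "kwargs": {"targets": [255,0,0,-0.5,0,255,0,0,-0.5,0,255,0,0,0,0]}}

```text
t: 24.85
eef_pos: [0.571, 0.1645, 0.0693]
tool_rot: [-0.0, -0.048, 0.999, 0.0]
contact_force: [0.9, 0.6, -3.0]
gripper_width: 0.291
grasp_force: 79.3
```

Call:
{"fn": "carry_out", "kwargs": {"targets": [255,0,0,-0.5,0,255,0,0,-0.5,0,255,0,0,0,0]}}

```text
t: 25.15
eef_pos: [0.5711, 0.1645, 0.0686]
tool_rot: [0.0, -0.048, 0.999, 0.0]
contact_force: [-1.2, 0.2, 1.5]
gripper_width: 0.293
grasp_force: 79.9
```

Call:
{"fn": "carry_out", "kwargs": {"targets": [255,0,0,-0.3,0,255,0,0,-0.3,0,255,0,0,0,0]}}

```text
t: 25.45
eef_pos: [0.5711, 0.1645, 0.0686]
tool_rot: [0.0, -0.048, 0.999, 0.0]
contact_force: [-3.4, 0.1, 7.8]
gripper_width: 0.296
grasp_force: 80.6
```

Call:
{"fn": "carry_out", "kwargs": {"targets": [255,0,0,0.5,0,200,0,0,0,0,120,0,0,0,0,0,0,0,0,0,0,0,0,0,0,0,0,0,0,0,0,0,0,0,0,0,0,0,0,0]}}

```text
t: 26.25
eef_pos: [0.571, 0.1645, 0.0682]
tool_rot: [0.0, -0.048, 0.999, 0.0]
contact_force: [-0.3, -0.2, 0.5]
gripper_width: 1.001
grasp_force: 0.0
```

Call:
{"fn": "carry_out", "kwargs": {"targets": [0,0,0,5,0,0,0,0,10,0,0,0,0,25,0,0,0,0,40,0,0,0,0,40,0,0,0,0,20,0,0,0,0,20,0,0,-30,35,0,0,0,-30,35,0,0,0,-30,35,0,0,0,-30,35,0,0,0,-30,35,0,0,0,-30,35,0,0,0,-30,35,0,0,0,-30,35,0,0,0,-30,35,0,0,0,0,0,0,0,0,0,0,0,0]}}

```text
t: 28.05
eef_pos: [0.3001, 0.4803, 0.2289]
tool_rot: [0.0, -0.049, 0.999, 0.0]
contact_force: [0.8, -0.9, -0.4]
gripper_width: 0.999
grasp_force: 0.0
```

Run:
```python
from h import *
S=cam('side');T=cam('top');o=bot.get_obs();print(o['t'],o['eef_pos'],o['contact_force'],o['gripper_width'])
r=lambda x,w,h:cv2.resize(x,(w,h),interpolation=cv2.INTER_CUBIC)
t=r(T['frame'][60:300,180:460,::-1],700,600)
cv2.imwrite('pics/c7a.png',np.clip(np.vstack([np.hstack([r(S['frame'][235:295,240:300,::-1],300,300),r(S['frame'][170:230,220:320,::-1],500,300)]),np.hstack([r(T['frame'][130:235,190:435,::-1],700,300),np.zeros((300,100,3),np.uint8)])])*1.3,0,255).astype(np.uint8))
```

```text
28.15 [0.30221355 0.47848783 0.22867835] [ 0.74340397 -0.73183029 -0.8484061 ] 0.9997433729717968
```

View pics/c7a.png

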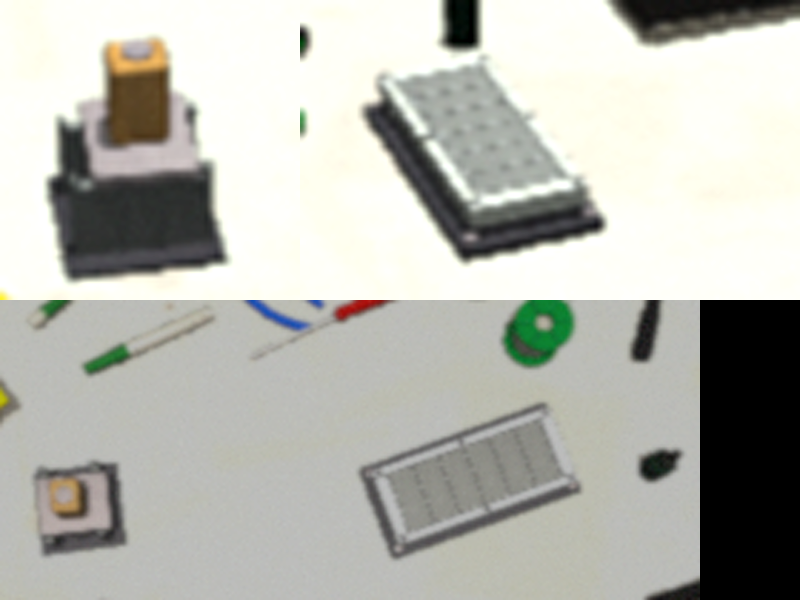

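The roller stands upright in its stand (side crop 137,90). The strips lie flat, and the bystanders in view have not moved.

```bash
python3 -c "
from station import bot
print(bot.hand_in())"
```

```text
the job is handed in; nothing more can be done
None
```

I rolled the sheet end to end at about 15 N (readings up to about 21 N at the strip edges), and by height and force every strip seems fully down. The roller is back upright in its stand and released, and I handed the job in at about 28 s; no verdict was shown.

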